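Hang the hook-on cup in the tote's rail notch

TASK

Hang the blue hook-on cup inside the grey tote: hook its bent lip over the orange rail on the tote's near rim, cup inside and lip outside, letting it rest on the rail's top beside the notch first, then slide it gently along until it drops into the notch. Leave it hanging there, fully down in the notch; do not press hard on the tote and leave the other things on the desk where they are.

Things in the scene. Friction and masses are not known exactly. Their poses are not given: they have to be found in the camera images.
- cup: Blue plastic hook-on parts cup, loose, empty, 105 to 210 g, standing on the desk. Origin: centre of its underside; z up, x from its hook side to its far side, y across. Open cup 60 (x) x 70 (y) x 60 mm high; from its back wall (outer face x = -30 mm) a 36 mm wide plate rises and bends over towards -x into a flat strap (z 85 to 91 mm) and a hanging lip.
- cup_slot (a point): On the cup: middle of the slot under the strap, on the strap's underside (cup frame x -36.5, y 0, z 85 mm; axes as the cup's). Slot 13 mm wide between back plate (+x side) and lip (-x side); lip 4 mm thick, straight for 30 mm below the strap's underside, then a short outward flare, ending 40 mm below it. Plate, strap and lip are 36 mm wide (y).
- cup_grip (a point): On the cup: in the white grip post, 35 mm above the strap's top (cup frame x -36.5, y 0, z 126 mm; axes as the cup's). The post stands on the strap, 22 (x) x 24 (y) x 48 mm high, its top at z 139 mm; grip it from above across its y faces. Gripping at this height keeps fingertips clear of the rail.
- tote: Grey open storage tote, 220 (x) x 300 (y) x 120 mm high, 4 mm walls, fixed to the desk, stock in its far half; the near 90 mm inside the rail is empty to the floor. Origin: centre of its underside; z up, x away from the robot (yaw within 0.3 rad). The rim of its near (-x) wall carries an orange hanger rail.
- tote_rim (a point): Middle of the near wall's length, middle of the rail's 8 mm thickness, at notch-floor height (tote frame x -108, y 0, z 125 mm); axes as the tote's: y along the rail, x into the tote. The rail, 200 mm long, stays put; its flat top is 12 mm above this point. Its one 41 mm long, 12 mm deep notch is centred anywhere within 30 mm of this point along y: see or feel for it.
- carton: Bystander, loose: small closed cardboard box, 120 x 90 x 70 mm. Origin: centre of its underside.
- tape: Bystander, loose: roll of parcel tape lying flat, 100 mm across, 48 mm high. Origin: centre of its underside.
- mug: Bystander, loose: white mug, 80 mm across, 90 mm high. Origin: centre of its underside.
- stapler: Bystander, loose: red and black stapler, 140 mm long, 48 mm high. Origin: centre of its underside.
- bell: Bystander, loose: brass desk bell, 80 mm across, 52 mm high. Origin: centre of its underside.
- jar: Bystander, loose: clear jar with a white cap, 64 mm across, 90 mm high. Origin: centre of its underside.
- scanner: Bystander, loose: grey and black hand scanner lying flat, 200 mm long, 36 mm high. Origin: centre of its underside.
Not all that is in view belongs to the job. Of the things that look like the cup, the smallest one is meant.

How it is judged:
On the way:
1. the hook is over the rail and its strap rests on the rail's top beside the notch (z of cup_slot in the frame of tote_rim between 0.008 and 0.016 m and x of cup_slot in the frame of tote_rim between -0.008 and 0.008 m and x of cup in the frame of tote_rim above 0.01 m and contact force between cup and tote above 0.5 N), for 0.15 s.
At the end, for the whole second after the job is handed in: The cup hangs on the tote at rest and released, its strap down on the notch floor (slot within +4/-6 mm of the notch floor's height, within 8 mm of the rail's middle plane and within 36 mm of tote_rim along the rail), cup on the inner side, upright within 15 degrees (z of cup_slot in the frame of tote_rim between -0.006 and 0.004 m and x of cup_slot in the frame of tote_rim between -0.008 and 0.008 m and y of cup_slot in the frame of tote_rim between -0.036 and 0.036 m and angle between cup's own z axis and vertical below 0.26 rad and angle between the x axis of cup and the x axis of tote, either way round below 0.3 rad and x of cup in the frame of tote_rim above 0.01 m and contact force between cup and tote above 0.3 N and linear speed of cup below 0.02 m/s and contact force between the fingers and cup below 0.1 N); the robot touches nothing.
It fails at once if the cup or the robot presses on the tote or its rail with more than 40 N (contact force between any of cup, the arm, the fingers and tote above 40 N).
It fails at once if one of the bystanders is moved by more than 30 mm (distance of any of carton, tape, mug, stapler, bell, jar, scanner from where it was at the start of the episode above 0.03 m).
It also fails if it takes over 72 s, if anything falls off the work surface, if the arm or the gripper's body presses on something with over 40 N, if the wrist force passes 120 N, or if a joint passes its speed limit or range.

ROBOT

A 6-joint arm with a two-finger parallel gripper is mounted at the origin on the work surface. World frame = base frame: x ahead of the robot, y to its left, z up, the work surface at z = 0. Lengths are in m, angles in rad, forces in N, time in s.
With the tool pointing down it reaches from about 0.35 to 0.975 m from the base axis. Payload 4.9 kg.
Tool frame: the origin (TCP) lies midway between the tips of the shut fingers; the grasp point (between the pads) lies 19 mm behind it; z points along the fingers, y is the direction in which the jaws open and shut (so a half turn about z gives the same grasp; the last joint's range is limited). The gripper opens to 85 mm and grips with 20 to 120 N. Pads are 22 mm wide; open, the fingers measure 114 mm over their backs; the gripper's body (76 mm by 85 mm) begins 54 mm behind the grasp point. The pads swing forward as they close: fully open they stand 13 mm farther back than shut.
Start: joints at [1.021, 0.053, 1.613, -0, 1.476, -0.119], TCP at [0.261, 0.568, 0.231] pointing down, gripper open.
Joint ranges: [-3.01, 3.01], [-1.01, 2.22], [0.06, 2.58], [-1.02, 4.17], [0.09, 2.62], [-3.14, 3.14]. Speed limits (rad/s): [2.57, 2.57, 3.14, 3.14, 3.14, 3.14].

INTERFACE

Orientations are given as a unit quaternion [w, x, y, z].
In Python, from plant import state, grab_frame, camera_params, job_done, boxes_of gives the robot as it stands.
- The arm moves only by the tool step_arm, never from a script. Its argument "steps" is a list of rows, each a list of 4 numbers: the shift along the tool's x, y, z in mm, then the turn about the tool's z in degrees. A call has 1 to 8 rows; each row shifts and turns the pose as measured when the row begins, along the tool's axes as they then stand; what a row does not reach is not made up. A row lasts 1/10 s, in which the tool goes at most 50 mm and 8.59 degrees, less where a joint would pass 70% of its speed; a pose out of reach is approached as far as the arm can. A call is refused whole if a number of a shift passes 50 or a number of a turn 8.59, either way. A call with a gripper value outside its range is refused whole. "claw" is the opening in per cent of the stroke, from 0 (shut) to 100 (fully open), set as the call begins (left out, the last holds). The fingers move at their own pace and stop on an object; the grip force is fixed at half the most. Time passes only in rows, so rows that do not move let the fingers close. It gives the time, the measured TCP pose, the force and the opening at its end, in the units of the state.
- state(): the state, without advancing time (a new reading comes with each control period).
- grab_frame(name): name is "side" or "top" or "wrist"; returns (picture, depth): 480x640x3 uint8, red, green, blue; 480x640 float32, m along the optical axis (not along the pixel's ray), 0 where there is no reading.
- camera_params(name): a dict with "mtx" (3x3 intrinsics, pixels), "extrinsics" (4x4, takes a point from camera to world coordinates); the wrist camera has in their place "T_tool_cam" (4x4, takes a point from camera to tool coordinates, whose origin is the TCP and whose axes are the flange's). Camera axes: x right, y down, z forward; pixel columns grow to the right and rows downward; lengths in m; the calibration is good to about 2 mm. The wrist camera is an equidistant fisheye: a pixel r from the principal point sees the ray r / f radians off the axis. A picture is of the moment at which its call begins: read the wrist's pose just before it. camera_params takes no time and is no camera call.
- job_done(): hands the job in, once; it reports no verdict.
Trained networks look in the newest picture that a camera, given by its name, has taken for a name from the list of things; names that differ only in an ending like _2 or _b are one class to them, and where a whole thing is asked for, a point or a joint stands for the part that bears it (a point fixed in the world has none). Each returns a list of dicts, best first, with "p" (0 to 1); they miss things now and then, are a little off and sometimes report something else, mostly with a low value. They report only what shows in the picture. A call takes as long as a camera call. They do not tell look-alikes from the thing itself.
- boxes_of(camera, label): "box" ([left, top, width, height] in pixels, round what is visible of it).
The state is a dict: "time": time; "joint_pos": joint angles; "joint_vel": joint speeds; "joint_efforts": joint torques, N m; "tool_pos": TCP position; "tool_rot": TCP orientation; "contact_force": force on the tool from outside, world axes, zero at the start; "ft_torque": the same for the moment, N m; "gripper_width": opening from 0.0 (shut) to 1.0 (fully open).
Only numpy, scipy, OpenCV 4.12 (cv2) and the standard library are available. Lean on these libraries where they do the work, as an engineer would, in place of code of your own. Each camera call takes 0.05 s, during which the arm holds its last target. There are 200 camera calls.

## Working session

There is one attempt and no reset: what is moved stays moved. The work goes in short steps, Python scripts to look and compute and a tool call to move; the robot and the scene stay as the last step left them, time stands still between calls to the robot, and variables do not carry over. Pictures are saved under pics/ and viewed, about 8 in all and at most 12, crops included, and the job is handed in when it is done.

Besides the shell and the picture viewer there is one more tool, called after "Emit:" as name([rows], argument=value, ...), one row to a line, values as JSON. step_arm: Moves the arm, as the interface text tells. Its arguments: {"type":"object","properties":{"steps":{"type":"array"},"claw":{"type":"number"}},"required":["steps"]}

```bash
mkdir -p pics; cat > h.py <<'E'
import numpy as np, cv2
from plant import *
def grab(n):
    im,d=grab_frame(n); np.savez('last_%s.npz'%n,im=im,d=d); return im,d
def world(n,d):
    p=camera_params(n);K=np.array(p['mtx']);T=np.array(p['extrinsics'])
    v,u=np.mgrid[0:480,0:640]
    c=np.stack([(u-K[0,2])/K[0,0]*d,(v-K[1,2])/K[1,1]*d,d],-1)
    w=c@T[:3,:3].T+T[:3,3]; w[d<=0]=np.nan; return w
E
python3 - <<'E'
from h import *
s=state();print(s['time'],s['tool_pos'],s['tool_rot'],s['contact_force'])
for n in('top','side'):
    im,d=grab(n);cv2.imwrite('pics/%s0.png'%n,im[:,:,::-1])
    print(n,[(b['box'],round(b['p'],2)) for b in boxes_of(n,'cup')],[(b['box'],round(b['p'],2)) for b in boxes_of(n,'tote')])
    print(np.array(camera_params(n)['extrinsics']).round(2).tolist())
E
```

```text
0.0 [0.2606462  0.56736339 0.23004056] [-3.52028879e-04  2.13747591e-01  9.76888352e-01 -9.95408884e-04] [0.13575359 0.18503629 0.03971108]
top [([422.8, 323.3, 50.3, 45.6], 0.69), ([364.0, 281.8, 48.9, 47.4], 0.6)] [([209.7, 142.7, 135.9, 103.6], 0.79)]
[[0.02, -0.98, 0.18, 0.32], [-1.0, -0.03, -0.02, -0.02], [0.02, -0.18, -0.98, 1.19], [0.0, 0.0, 0.0, 1.0]]
side [([299.1, 267.7, 38.1, 78.4], 0.9), ([292.7, 335.9, 48.6, 78.7], 0.88), ([361.1, 290.6, 39.5, 44.4], 0.78)] [([281.5, 154.5, 121.1, 116.3], 0.81), ([360.6, 293.0, 39.6, 41.7], 0.4)]
[[0.82, -0.43, 0.38, -0.1], [-0.58, -0.6, 0.56, -0.9], [-0.01, -0.67, -0.74, 1.24], [0.0, 0.0, 0.0, 1.0]]
```

View pics/top0.png

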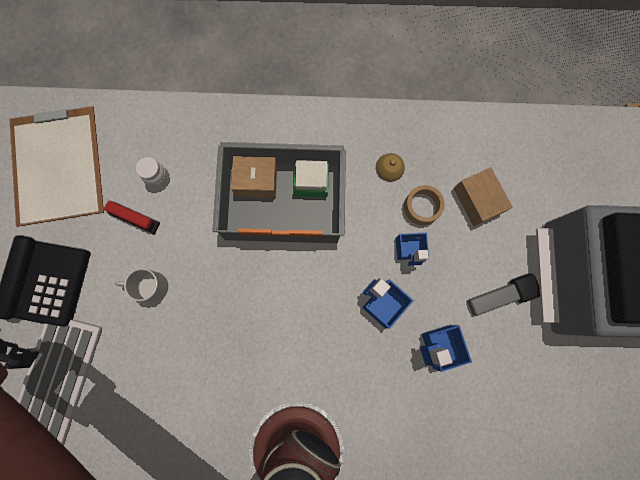

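View pics/side0.png

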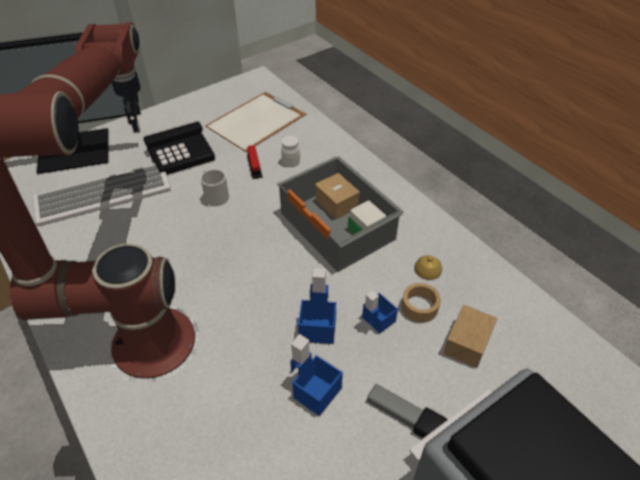

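Three blue look-alikes appear, top view: A (412,248), B (385,302), C (445,348). A looks smallest. I'll measure each of them, then the tote rail.

```bash
cat > m.py <<'E'
from h import *
P=[]
for n in('top','side'):
    z=np.load('last_%s.npz'%n);im=z['im'];w=world(n,z['d']);hsv=cv2.cvtColor(im,cv2.COLOR_RGB2HSV)
    blue=(hsv[...,0]>100)&(hsv[...,0]<130)&(hsv[...,1]>120)&(hsv[...,2]>40)
    k,l,st,c=cv2.connectedComponentsWithStats(cv2.morphologyEx(blue.astype(np.uint8),cv2.MORPH_CLOSE,np.ones((5,5))))
    for i in range(1,k):
        if st[i,4]<150: continue
        m=(l==i)&blue; p=w[m];p=p[np.isfinite(p).all(1)]
        rim=p[p[:,2]>np.percentile(p[:,2],50)]
        r=cv2.minAreaRect((p[:,:2]*1000).astype(np.float32))
        print(n,'blue',c[i].round(),'zpct',np.percentile(p[:,2],[2,50,90,98]).round(3),'rect',np.round(r[0]),np.round(r[1]),round(r[2],1))
        x,y,ww,hh=st[i,:4]
        sub=np.zeros_like(m);sub[max(0,y-30):y+hh+12,x-12:x+ww+12]=1
        wm=sub&(hsv[...,1]<50)&(hsv[...,2]>150)&(w[...,2]>.09)
        q=w[wm];q=q[np.isfinite(q).all(1)]
        if len(q):
            zt=np.percentile(q[:,2],95);t=q[q[:,2]>zt-.006]
            r=cv2.minAreaRect((t[:,:2]*1000).astype(np.float32))
            print('   post',len(t),'top z',zt.round(3),'rect',np.round(r[0],1),np.round(r[1],1),round(r[2],1), 'mean',t.mean(0).round(4))
    org=(hsv[...,0]>3)&(hsv[...,0]<14)&(hsv[...,1]>180)&(hsv[...,2]>100)&(w[...,2]>.1)
    q=w[org];q=q[np.isfinite(q).all(1)]
    t=q[q[:,2]>.132]
    if len(t)>5:
        a=cv2.fitLine(t[:,:2].astype(np.float32),cv2.DIST_HUBER,0,.01,.01).ravel()
        s=(t[:,:2]-a[2:])@a[:2]; print(n,'rail',len(t),'dir',a[:2],'p',a[2:],'z',np.percentile(t[:,2],[5,50,95]).round(4))
        hst,e=np.histogram(s,np.arange(-.14,.14,.005)); print(list(zip(e.round(3),hst)))
        print('ends',a[2:]+a[:2]*s.min(),a[2:]+a[:2]*s.max())
    # tote rim grey by height
    R=(w[...,2]>.112)&(w[...,2]<.128)&(hsv[...,1]<60)&(w[...,0]>.4)&(w[...,0]<.95)&(abs(w[...,1]-.1)<.3)
    q=w[R]; 
    r=cv2.minAreaRect((q[:,:2]*1000).astype(np.float32)); print(n,'rim',len(q),r)
E
python3 m.py; python3 - <<'E'
from h import *
z=np.load('last_side.npz')['im'][:,:,::-1];t=np.load('last_top.npz')['im'][:,:,::-1]
a=cv2.resize(z[255:415,280:410],None,fx=3,fy=3);b=cv2.resize(t[220:380,350:480],None,fx=3,fy=3)
cv2.imwrite('pics/crop1.png',np.hstack([a,b]))
E
```

```text
top blue [411. 246.] zpct [-0.003  0.016  0.059  0.088] rect [ 506. -286.] [79. 70.] 4.4
   post 65 top z 0.141 rect [ 480.3 -288.8] [20.  23.7] 3.2 mean [ 0.4802 -0.2883  0.138 ]
top blue [387. 304.] zpct [-0.002  0.006  0.077  0.116] rect [ 374. -208.] [105.  91.] 49.3
   post 155 top z 0.183 rect [ 396.2 -182.9] [26.6 29.6] 46.7 mean [ 0.3966 -0.1826  0.1808]
top blue [446. 346.] zpct [-0.001  0.046  0.081  0.117] rect [ 258. -353.] [ 92. 107.] 17.9
   post 160 top z 0.184 rect [ 247.5 -320.5] [29.8 26.7] 18.2 mean [ 0.2475 -0.3202  0.1809]
top rim 1737 ((585.1945190429688, 17.73297119140625), (399.824951171875, 341.0379943847656), 89.97811889648438)
side blue [317. 318.] zpct [0.001 0.047 0.082 0.114] rect [ 371. -215.] [101.  91.] 47.7
   post 233 top z 0.185 rect [ 320.1 -254.9] [235.9  32.9] 42.4 mean [ 0.3097 -0.2644  0.1818]
side blue [381. 315.] zpct [-0.     0.041  0.071  0.09 ] rect [ 512. -296.] [90. 64.] 17.6
   post 53 top z 0.143 rect [ 480.9 -291.2] [21.4 21.5] 5.3 mean [ 0.48   -0.2914  0.1399]
side blue [316. 383.] zpct [-0.     0.043  0.079  0.114] rect [ 256. -35
[... 1578 characters left out ...]
loat64(0.06), np.int64(4)), (np.float64(0.065), np.int64(4)), (np.float64(0.07), np.int64(2)), (np.float64(0.075), np.int64(5)), (np.float64(0.08), np.int64(4)), (np.float64(0.085), np.int64(1)), (np.float64(0.09), np.int64(2)), (np.float64(0.095), np.int64(4)), (np.float64(0.1), np.int64(1)), (np.float64(0.105), np.int64(1)), (np.float64(0.11), np.int64(0)), (np.float64(0.115), np.int64(0)), (np.float64(0.12), np.int64(0)), (np.float64(0.125), np.int64(0)), (np.float64(0.13), np.int64(0)), (np.float64(0.135), np.int64(0))]
ends [ 0.52431569 -0.0472807 ] [0.5257741  0.14842708]
side rim 1069 ((585.4498901367188, 9.974746704101562), (341.9875183105469, 416.9703674316406), 0.06312137097120285)
```

View pics/crop1.png

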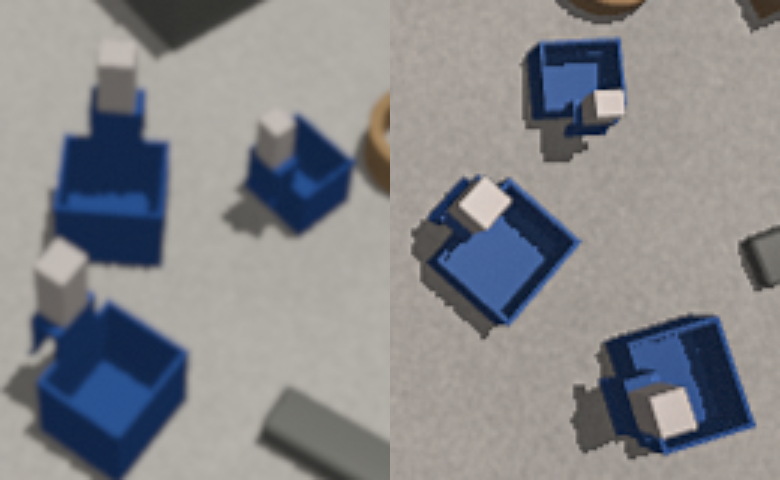

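Cup A is the one: its post top is at 0.14 m (139 mm expected) and its post is 20x24 mm. B and C are about 0.184 m tall with bigger bodies. Next I refine the rail from the top view and rotate/raise the arm.

```bash
cat > rail.py <<'E'
from h import *
import sys
n=sys.argv[1]
z=np.load('last_%s.npz'%n);im=z['im'];w=world(n,z['d']);hsv=cv2.cvtColor(im,cv2.COLOR_RGB2HSV)
org=(hsv[...,0]>2)&(hsv[...,0]<16)&(hsv[...,1]>150)&(abs(w[...,0]-.53)<.06)&(abs(w[...,1]-.05)<.15)
v,u=np.nonzero(org);print(n,len(v),'u',u.min(),u.max(),'v',v.min(),v.max())
# intersect pixel rays with z=0.137
p=camera_params(n);K=np.array(p['mtx']);T=np.array(p['extrinsics'])
def ray(u,v,zz):
    r=np.stack([(u-K[0,2])/K[0,0],(v-K[1,2])/K[1,1],np.ones_like(u*1.)],-1)@T[:3,:3].T
    return T[:3,3]+r*((zz-T[2,3])/r[:,2])[:,None]
q=w[org];pr=ray(u,v,.137)
b=np.floor(q[:,1]/.01)
for k in np.unique(b[np.isfinite(b)]):
    m=b==k; print(round(k*.01,3),m.sum(),'z',np.nanmax(q[m,2]).round(3),np.nanmedian(q[m,2]).round(3),'x',np.nanmin(q[m,0]).round(4),np.nanmax(q[m,0]).round(4),'ray x',pr[m,0].min().round(4),pr[m,0].max().round(4))
print('ray y range',pr[:,1].min(),pr[:,1].max())
# tote outer rim
R=(w[...,2]>.108)&(w[...,2]<.13)&(w[...,0]>.49)&(w[...,0]<.79)&(abs(w[...,1]-.05)<.19)&~org
q=w[R];print('rim',cv2.minAreaRect((q[:,:2]*1000).astype(np.float32)), 'z',np.median(q[:,2]))
E
python3 rail.py top; python3 rail.py side
```

```text
top 417 u 238 321 v 229 236
-0.05 17 z 0.137 0.133 x 0.5232 0.5296 ray x 0.5169 0.529
-0.04 20 z 0.138 0.135 x 0.5233 0.5292 ray x 0.5189 0.5288
-0.03 20 z 0.139 0.133 x 0.5227 0.5287 ray x 0.5187 0.5286
-0.02 25 z 0.137 0.133 x 0.5231 0.5291 ray x 0.5183 0.5283
-0.01 20 z 0.139 0.134 x 0.5231 0.5288 ray x 0.5181 0.528
0.0 20 z 0.137 0.131 x 0.523 0.5283 ray x 0.5178 0.5277
0.01 20 z 0.138 0.131 x 0.5233 0.5283 ray x 0.5176 0.5274
0.02 20 z 0.137 0.13 x 0.5229 0.5276 ray x 0.5173 0.5272
0.03 20 z 0.136 0.123 x 0.523 0.5292 ray x 0.517 0.5269
0.04 20 z 0.126 0.121 x 0.5234 0.5293 ray x 0.5168 0.5266
0.05 18 z 0.126 0.124 x 0.5233 0.5289 ray x 0.5165 0.5264
0.06 18 z 0.125 0.122 x 0.5231 0.5296 ray x 0.5186 0.5261
0.07 19 z 0.137 0.124 x 0.5231 0.5287 ray x 0.5183 0.5281
0.08 20 z 0.136 0.133 x 0.5233 0.5286 ray x 0.5181 0.5279
0.09 22 z 0.138 0.13 x 0.5233 0.529 ray x 0.5178 0.5276
0.1 22 z 0.14 0.13 x 0.5231 0.5304 ray x 0.5175 0.5296
0.11 22 z 0.137 0.128 x 0.5231 0.5301 ray x 0.5172 0.5294
0.12 27 z 0.139 0.134 x 0.5228 0.5301 ray x 0.517 0.5292
0.13 23 z 0.138 0.133 x 0.5227 0.529
[... 1091 characters left out ...]
0.5298
0.08 22 z 0.139 0.128 x 0.5205 0.5311 ray x 0.5046 0.5299
0.09 21 z 0.139 0.123 x 0.5218 0.5316 ray x 0.5045 0.5299
0.1 27 z 0.141 0.127 x 0.5209 0.5315 ray x 0.5045 0.53
0.11 20 z 0.143 0.123 x 0.5195 0.5286 ray x 0.5045 0.5277
0.12 25 z 0.144 0.13 x 0.5193 0.5342 ray x 0.5045 0.5301
0.13 20 z 0.141 0.123 x 0.5209 0.5299 ray x 0.5045 0.5302
0.14 23 z 0.14 0.124 x 0.522 0.5324 ray x 0.5044 0.5302
0.15 4 z 0.134 0.125 x 0.5241 0.5322 ray x 0.5137 0.5303
0.19 2 z 0.087 0.063 x 0.5543 0.5885 ray x 0.5255 0.5324
ray y range -0.07037097531399017 0.15116004729779775
rim ((639.3853759765625, 56.35625457763672), (237.6864013671875, 327.8257751464844), 0.2562887370586395) z 0.11656715615063917
```

Emit:
step_arm([
  [0,0,-20,-7.2],
  [0,0,-20,-7.2],
  [0,0,-20,-7.2],
  [0,0,-20,-7.1],
], claw=100)

```text
time: 0.7
tool_pos: [0.2597, 0.5657, 0.3073]
tool_rot: [-0.003, -0.045, 0.999, -0.005]
contact_force: [0.3, 0.5, 0.4]
gripper_width: 1.005
```

Emit:
step_arm([
  [-7,-44,0,0],
  [-7,-44,0,0],
  [-7,-44,0,0],
  [-7,-44,0,0],
  [-7,-44,0,0],
  [-7,-44,0,0],
  [-7,-44,0,0],
  [-7,-44,0,0],
])

```text
time: 1.5
tool_pos: [0.35, 0.2142, 0.3127]
tool_rot: [0.0, -0.051, 0.999, -0.002]
contact_force: [0.6, 0.5, -0.3]
gripper_width: 1.003
```

Emit:
step_arm([
  [-7,-44,0,0],
  [-7,-44,0,0],
  [-7,-44,0,0],
  [-7,-44,0,0],
  [-7,-44,0,0],
  [-7,-44,0,0],
  [-7,-44,0,0],
])

```text
time: 2.2
tool_pos: [0.4305, -0.0999, 0.3158]
tool_rot: [0.005, -0.052, 0.999, -0.002]
contact_force: [1.0, 0.4, 0.1]
gripper_width: 1.0
```

Emit:
step_arm([
  [-6,-39,0,0.3],
  [-6,-39,0,0.3],
  [-6,-39,0,0.3],
  [-6,-39,10,0.4],
  [-6,-38,20,0.4],
  [0,0,30,0],
  [0,0,30,0],
  [0,0,0,0],
])

```text
time: 3.0
tool_pos: [0.4796, -0.3069, 0.2255]
tool_rot: [0.007, -0.031, 0.999, -0.003]
contact_force: [0.2, 1.1, -0.4]
gripper_width: 1.0
```

```bash
cat > ws.py <<'E'
# wrist view: find white post top by back-projection with depth; reports cup post in tool and world
from h import *
from scipy.spatial.transform import Rotation as Ro
import sys
s=state();R=Ro.from_quat(np.roll(s['tool_rot'],-1)).as_matrix();t=np.array(s['tool_pos'])
im,d=grab('wrist');p=camera_params('wrist');K=np.array(p['mtx']);T=np.array(p['T_tool_cam'])
cv2.imwrite('pics/%s.png'%sys.argv[1],im[:,:,::-1])
v,u=np.mgrid[0:480,0:640];a=(u-K[0,2])/K[0,0];b=(v-K[1,2])/K[1,1];th=np.hypot(a,b);k=np.where(th>1e-9,np.tan(np.minimum(th,1.4))/np.maximum(th,1e-9),1)
c=np.stack([a*k*d,b*k*d,d],-1);w=(c@T[:3,:3].T+T[:3,3])@R.T+t;w[(d<=0)|(th>1.4)]=np.nan
np.savez('wrist_w.npz',w=w,im=im)
print('time',s['time'],'tcp',t.round(4),'yaw y',np.degrees(np.arctan2(R[1,1],R[0,1])).round(2),'tilt',np.degrees(np.arccos(-R[2,2])).round(2),R[:,2].round(4))
E
cat > pz.py <<'E'
from h import *
z=np.load('wrist_w.npz');w=z['w'];im=z['im'];hsv=cv2.cvtColor(im,cv2.COLOR_RGB2HSV)
m=(hsv[...,1]<60)&(hsv[...,2]>140)&(w[...,2]>.12)&(w[...,2]<.16)&(np.hypot(w[...,0]-.48,w[...,1]+.29)<.04)
q=w[m];zt=np.percentile(q[:,2],80);q=q[abs(q[:,2]-zt)<.005];print('post',len(q),zt,cv2.minAreaRect((q[:,:2]*1000).astype(np.float32)))
m=(hsv[...,0]>100)&(hsv[...,0]<130)&(hsv[...,1]>120)&(abs(w[...,2]-.06)<.004)&(np.hypot(w[...,0]-.51,w[...,1]+.29)<.07)
q=w[m];print('rim',len(q),cv2.minAreaRect((q[:,:2]*1000).astype(np.float32)))
E
python3 ws.py w1; python3 pz.py
```

```text
time 3.0 tcp [ 0.4796 -0.3069  0.2255] yaw y 93.53 tilt 0.85 [ 0.0135 -0.0063 -0.9999]
post 667 0.14103969320761953 ((483.8138122558594, -286.8358154296875), (17.16944694519043, 23.206886291503906), 4.15993595123291)
rim 1039 ((509.42095947265625, -285.08563232421875), (78.22681427001953, 69.31427764892578), 4.908355712890625)
```

View pics/w1.png

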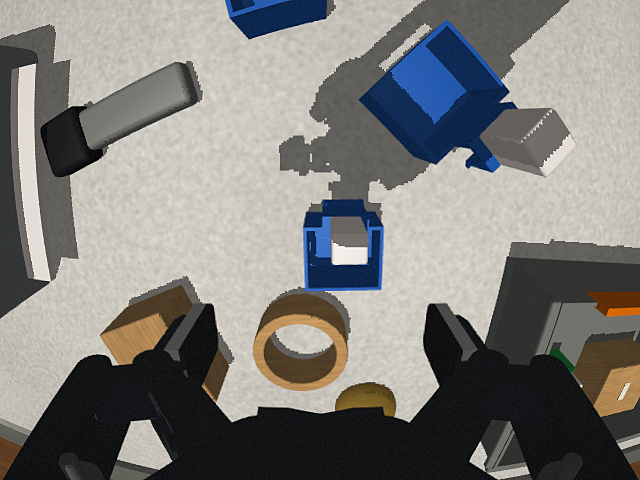

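Emit:
step_arm([
  [-3.5,19,15,-0.9],
  [0,0,15,0],
  [0,0,0,0],
  [0,0,0,0],
])

```text
time: 3.45
tool_pos: [0.4863, -0.2902, 0.2054]
tool_rot: [0.012, -0.039, 0.999, -0.009]
contact_force: [1.0, 0.0, 0.6]
gripper_width: 1.003
```

```bash
python3 ws.py w2; python3 pz.py
```

```text
time 3.45 tcp [ 0.4863 -0.2902  0.2054] yaw y 94.51 tilt 1.74 [ 0.0254 -0.0165 -0.9995]
post 569 0.14093793294141843 ((487.0510559082031, -291.171630859375), (29.66363525390625, 15.95360279083252), 56.80501174926758)
rim 1293 ((509.32611083984375, -284.8661193847656), (78.13054656982422, 69.43795013427734), 4.206742763519287)
```

Emit:
step_arm([
  [3,2,20,0],
  [2,1.5,20,0],
  [2,1.5,20,0],
])

```text
time: 3.8
tool_pos: [0.4847, -0.2912, 0.153]
tool_rot: [0.018, -0.039, 0.999, -0.014]
contact_force: [0.1, 0.3, 0.4]
gripper_width: 1.001
```

```bash
cat > st.py <<'E'
from h import *
from scipy.spatial.transform import Rotation as Ro
import sys
def pr():
    s=state();R=Ro.from_quat(np.roll(s['tool_rot'],-1)).as_matrix();t=np.array(s['tool_pos'])
    print('time',s['time'],'tcp',t.round(4),'yawy',np.degrees(np.arctan2(R[1,1],R[0,1])).round(2),'z',R[:,2].round(4),'F',np.round(s['contact_force'],2),'w',round(s['gripper_width'],3));return R,t
R,t=pr()
if len(sys.argv)>3:
    print('tool mm',(R.T@(np.array(sys.argv[1:4],float)-t)*1000).round(1))
E
python3 - <<'E'
from st import *
for i in range(4): grab('wrist');pr()
print(np.round(state()['joint_vel'],4))
E
python3 st.py .4815 -.287 .107
```

```text
time 3.8 tcp [ 0.4847 -0.2912  0.153 ] yawy 94.44 z [ 0.0379 -0.0271 -0.9989] F [0.14 0.33 0.43] w 1.001
time 3.85 tcp [ 0.4827 -0.2897  0.1487] yawy 94.44 z [ 0.0326 -0.0229 -0.9992] F [-1.51  0.04 -1.95] w 0.996
time 3.9 tcp [ 0.4826 -0.2896  0.1496] yawy 94.45 z [ 0.0319 -0.0223 -0.9992] F [-0.49  1.76 -0.22] w 1.002
time 3.95 tcp [ 0.4834 -0.2901  0.1512] yawy 94.45 z [ 0.0338 -0.0237 -0.9991] F [-0.35 -0.05  0.65] w 0.998
time 4.0 tcp [ 0.4841 -0.2906  0.1524] yawy 94.45 z [ 0.0356 -0.0251 -0.9991] F [-0.24 -0.23 -0.6 ] w 1.001
[ 0.0025 -0.011  -0.0213 -0.     -0.0022  0.0004]
time 4.0 tcp [ 0.4841 -0.2906  0.1524] yawy 94.45 z [ 0.0356 -0.0251 -0.9991] F [-0.24 -0.23 -0.6 ] w 1.001
tool mm [ 3.8  5.  45.1]
```

Emit:
step_arm([
  [2.5,3,22,0],
  [2,2.5,20,0],
  [0,0,0,0],
])

```text
time: 4.3
tool_pos: [0.4843, -0.2898, 0.1165]
tool_rot: [0.022, -0.039, 0.999, -0.017]
contact_force: [-0.8, 0.4, 0.2]
gripper_width: 0.998
```

```bash
python3 st.py .4815 -.287 .107
```

```text
time 4.3 tcp [ 0.4843 -0.2898  0.1165] yawy 94.41 z [ 0.0446 -0.0324 -0.9985] F [-0.75  0.39  0.22] w 0.998
tool mm [3.  3.3 9.3]
```

Emit:
step_arm([
  [3,3.5,11,0],
  [1,0.5,3,0],
])

```text
time: 4.5
tool_pos: [0.4826, -0.2881, 0.1056]
tool_rot: [0.024, -0.039, 0.999, -0.019]
contact_force: [0.1, 0.2, -1.0]
gripper_width: 1.0
```

```bash
python3 st.py .4815 -.287 .107;python3 ws.py w3
```

```text
time 4.5 tcp [ 0.4826 -0.2881  0.1056] yawy 94.4 z [ 0.0493 -0.0362 -0.9981] F [ 0.15  0.24 -1.  ] w 1.0
tool mm [ 0.9  1.1 -1.5]
time 4.5 tcp [ 0.4826 -0.2881  0.1056] yaw y 94.4 tilt 3.51 [ 0.0493 -0.0362 -0.9981]
```

View pics/w3.png

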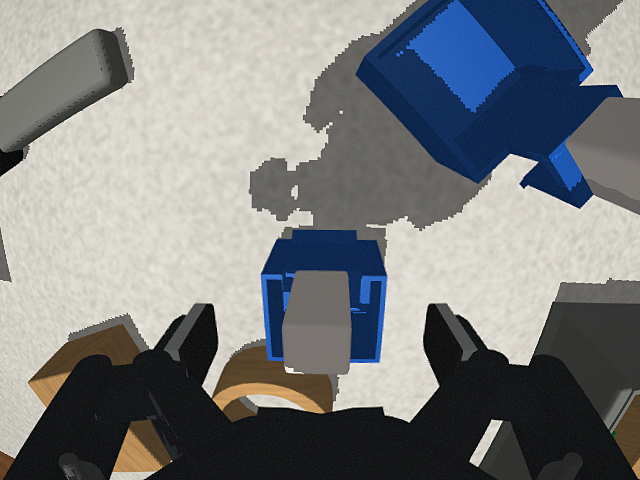

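Post is centred between the fingers (post ~(318,340), fingers at 210 and 430). Closing.

Emit:
step_arm([
  [0,0,0,0],
  [0,0,0,0],
  [0,0,0,0],
  [0,0,0,0],
  [0,0,0,0],
], claw=0)

```text
time: 5.05
tool_pos: [0.4846, -0.2896, 0.1095]
tool_rot: [0.026, -0.039, 0.999, -0.021]
contact_force: [-1.0, 0.3, -0.2]
gripper_width: 0.27
```

Emit:
step_arm([
  [0,0,-5,0],
  [0,0,-25,0],
  [0,0,-25,0],
  [0,0,-25,0],
  [0,0,-25,0],
  [0,0,-25,0],
  [0,0,-25,0],
])

```text
time: 5.75
tool_pos: [0.472, -0.2808, 0.2615]
tool_rot: [0.02, -0.039, 0.999, -0.016]
contact_force: [0.9, -0.3, -1.2]
gripper_width: 0.272
```

```bash
python3 st.py;python3 ws.py w4; cat > hold.py <<'E'
# pose of held cup from side camera + top camera
from h import *
from st import pr
R,t=pr()
for n in('top','side'):
    im,d=grab(n);w=world(n,d);hsv=cv2.cvtColor(im,cv2.COLOR_RGB2HSV)
    near=np.hypot(w[...,0]-t[0],w[...,1]-t[1])<.13
    b=near&(hsv[...,0]>100)&(hsv[...,0]<130)&(hsv[...,1]>120)&(w[...,2]>t[2]-.13)&(w[...,2]<t[2]+.02)
    q=w[b];zt=t[2]-.047  # cup rim height when gripped as planned
    print(n,len(q),'z',np.percentile(q[:,2],[1,50,99]).round(3),cv2.minAreaRect((q[:,:2]*1000).astype(np.float32)))
    cv2.imwrite('pics/hold_%s.png'%n,im[:,:,::-1])
    np.savez('hold_%s.npz'%n,q=q)
E
python3 hold.py
```

```text
time 5.75 tcp [ 0.472  -0.2808  0.2615] yawy 94.41 z [ 0.0404 -0.0307 -0.9987] F [ 0.92 -0.27 -1.17] w 0.272
time 5.75 tcp [ 0.472  -0.2808  0.2615] yaw y 94.41 tilt 2.91 [ 0.0404 -0.0307 -0.9987]
time 5.8 tcp [ 0.4737 -0.282   0.2672] yawy 94.4 z [ 0.0469 -0.0358 -0.9983] F [ 0.06 -1.69  3.43] w 0.269
time 5.8 tcp [ 0.4737 -0.282   0.2672] yawy 94.4 z [ 0.0469 -0.0358 -0.9983] F [ 0.06 -1.69  3.43] w 0.269
top 336 z [0.157 0.194 0.238] ((481.4974365234375, -233.39266967773438), (89.45845031738281, 143.15277099609375), 19.055999755859375)
side 815 z [0.156 0.199 0.27 ] ((496.1135559082031, -285.7658996582031), (82.63809204101562, 68.67475128173828), 6.508760452270508)
```

```bash
python3 st.py .527 -.001 .29
```

```text
time 5.9 tcp [ 0.4732 -0.2816  0.2628] yawy 94.4 z [ 0.0442 -0.0336 -0.9985] F [ 0.04  0.76 -1.18] w 0.275
tool mm [-76.7 274.5 -34.3]
```

Emit:
step_arm([
  [0,0,-30,0],
  [-8,30,0,0.5],
  [-10,40,0,0.5],
  [-10,40,0,0.6],
  [-10,40,0,0.6],
  [-10,40,0,0.6],
  [-10,40,0,0.6],
  [-6,25,0,0.6],
])

```text
time: 6.7
tool_pos: [0.5189, -0.0153, 0.2665]
tool_rot: [0.009, 0.002, 1.0, -0.012]
contact_force: [0.2, 0.4, -1.6]
gripper_width: 0.27
```

```bash
python3 st.py .527 -.001 .29
```

```text
time 6.7 tcp [ 0.5189 -0.0153  0.2665] yawy 89.75 z [ 0.0187 -0.0236 -0.9995] F [ 0.18  0.41 -1.56] w 0.27
tool mm [ -8.4  13.7 -23.6]
```

Emit:
step_arm([
  [-8,13,-10,0],
  [0,0,0,0],
])

```text
time: 6.9
tool_pos: [0.5251, 0.0022, 0.2703]
tool_rot: [0.005, -0.001, 1.0, -0.011]
contact_force: [0.6, 0.2, -1.5]
gripper_width: 0.268
```

```bash
python3 hold.py; python3 st.py; python3 - <<'E'
from h import *
a=cv2.imread('pics/hold_top.png')[120:260,200:400];b=cv2.imread('pics/hold_side.png')[110:280,230:430]
cv2.imwrite('pics/c5.png',np.hstack([cv2.resize(a,(500,350),interpolation=3)[:,:380],cv2.resize(b,(412,350),interpolation=3)]))
E
```

```text
time 6.9 tcp [0.5251 0.0022 0.2703] yawy 90.07 z [ 0.01   -0.0217 -0.9997] F [ 0.62  0.23 -1.51] w 0.268
time 6.9 tcp [0.5251 0.0022 0.2703] yawy 90.07 z [ 0.01   -0.0217 -0.9997] F [ 0.62  0.23 -1.51] w 0.268
top 169 z [0.162 0.214 0.252] ((519.472900390625, 3.752826690673828), (35.89496994018555, 59.73298645019531), 12.385502815246582)
side 778 z [0.159 0.199 0.251] ((543.805419921875, -0.17470550537109375), (84.53865814208984, 78.09086608886719), 0.21761266887187958)
time 7.0 tcp [0.5238 0.0007 0.2689] yawy 89.95 z [ 0.0069 -0.0221 -0.9997] F [ 0.22 -0.44 -1.83] w 0.27
```

View pics/c5.png

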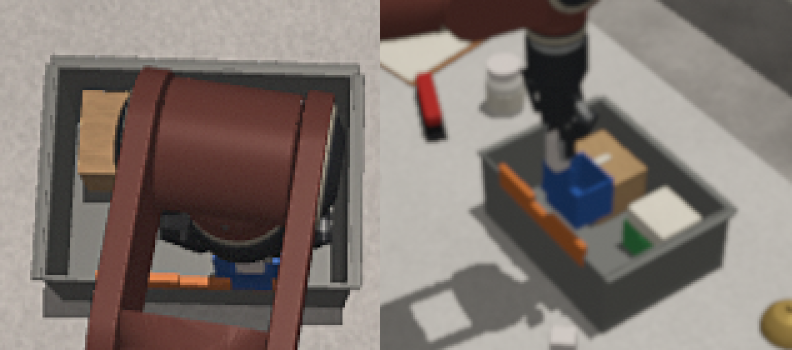

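```bash
cat > fit.py <<'E'
from h import *
from st import R,t
from scipy.optimize import least_squares
from scipy.spatial.transform import Rotation as Ro
B=np.array([[-30,30,-35,35,0,3],[-30,-27,-35,35,0,60],[27,30,-35,35,0,60],[-30,30,-35,-32,0,60],[-30,30,32,35,0,60],[-30,-26,-18,18,55,91],[-47,-26,-18,18,85,91],[-47,-43,-18,18,55,91],[-50,-44,-18,18,45,55]])/1000.
c=(B[:,::2]+B[:,1::2])/2;h=(B[:,1::2]-B[:,::2])/2
def sdf(p):
    d=np.abs(p[:,None]-c)-h
    return (np.linalg.norm(np.maximum(d,0),axis=2)+np.minimum(d.max(2),0)).min(1)
def fit(n):
    q=np.load('hold_%s.npz'%n)['q']
    f=lambda x:sdf((q-x[:3])@Ro.from_euler('ZYX',x[3:]).as_matrix())
    x0=np.r_[t+[.0365,0,-.107],0,0,0]
    r=least_squares(f,x0,loss='soft_l1',f_scale=.002,x_scale=[.01]*3+[.1]*3,diff_step=1e-4)
    M=Ro.from_euler('ZYX',r.x[3:]).as_matrix();s=r.x[:3]+M@[-.0365,0,.085]
    print(n,len(q),'origin',r.x[:3].round(4),'yaw,pitch,roll deg',np.degrees(r.x[3:]).round(2),'slot',s.round(4),'rms mm',(np.sqrt(np.median(f(r.x)**2))*1000).round(2),'slot-tcp now',(s-t).round(4))
fit('side')
E
python3 fit.py
```

```text
time 7.0 tcp [0.5238 0.0007 0.2689] yawy 89.95 z [ 0.0069 -0.0221 -0.9997] F [ 0.22 -0.44 -1.83] w 0.27
side 778 origin [ 0.5525 -0.0017  0.1601] yaw,pitch,roll deg [ 0.07  0.88 -0.7 ] slot [ 0.5173 -0.0007  0.2456] rms mm 0.89 slot-tcp now [-0.0065 -0.0014 -0.0232]
```

```bash
cat > fit2.py <<'E'
from fit import *
def fitq(n,q,x0):
    f=lambda x:sdf((q-x[:3])@Ro.from_euler('ZYX',x[3:]).as_matrix())
    r=least_squares(f,x0,loss='soft_l1',f_scale=.002,x_scale=[.01]*3+[.1]*3,diff_step=1e-4)
    M=Ro.from_euler('ZYX',r.x[3:]).as_matrix();s=r.x[:3]+M@[-.0365,0,.085]
    print(n,len(q),'origin',r.x[:3].round(4),'ypr',np.degrees(r.x[3:]).round(2),'slot',s.round(4),'med mm',(np.median(abs(f(r.x)))*1000).round(2))
def blue(im,w,cen,rad,z0,z1):
    hsv=cv2.cvtColor(im,cv2.COLOR_RGB2HSV)
    m=(hsv[...,0]>100)&(hsv[...,0]<130)&(hsv[...,1]>120)&(np.hypot(w[...,0]-cen[0],w[...,1]-cen[1])<rad)&(w[...,2]>z0)&(w[...,2]<z1)
    return w[m]
if __name__=='__main__':
    import subprocess
    from PIL import Image
E
sed -i '/__main__/,$d' fit2.py
cat > t2.py <<'E'
from fit2 import *
# original pictures (pics/*0.png are pixel-exact; depth lost) -> use current wrist view
import subprocess;subprocess.run(['python3','ws.py','w6'])
z=np.load('wrist_w.npz');q=blue(z['im'],z['w'],t+[.03,0,0],.1,t[2]-.13,t[2]+.02)
fitq('wrist now',q,np.r_[t+[.0365,0,-.107],0,0,0])
for n in('top','side'):
    im,d=grab(n);w=world(n,d);hsv=cv2.cvtColor(im,cv2.COLOR_RGB2HSV)
    m=(hsv[...,0]>2)&(hsv[...,0]<16)&(hsv[...,1]>150)&(abs(w[...,0]-.526)<.02)&(abs(w[...,1]-.052)<.11)&(w[...,2]>.11)
    qq=w[m]; 
    c0=np.array([0,0,-.008]);hh=np.array([.004,.1,.012])
    def g(x):
        p=qq-[x[0],.052,.137]; p=p@Ro.from_euler('z',x[1]).as_matrix()
        d=np.abs(p-[0,0,-.012])-[.004,.1,.012];return np.linalg.norm(np.maximum(d,0),axis=1)+np.minimum(d.max(1),0)
    r=least_squares(g,[.526,0],loss='soft_l1',f_scale=.002,diff_step=1e-4);print(n,'rail x at y=.052',r.x[0].round(4),'yaw deg',np.degrees(r.x[1]).round(2),len(qq))
z=np.load('wrist_w.npz');w=z['w'];hsv=cv2.cvtColor(z['im'],cv2.COLOR_RGB2HSV)
m=(hsv[...,0]>2)&(hsv[...,0]<16)&(hsv[...,1]>150)&(abs(w[...,0]-.526)<.03)&(abs(w[...,1]-.052)<.12)&(w[...,2]>.11)&(w[...,2]<.15)
qq=w[m];print('wrist orange',len(qq))
if len(qq)>30:
    for a in np.arange(-.06,.16,.02):
        k=abs(qq[:,1]-a)<.005
        if k.sum()>3: print(round(a,2),k.sum(),'x',np.percentile(qq[k,0],[5,50,95]).round(4),'z',np.percentile(qq[k,2],[5,95]).round(4))
E
python3 t2.py
```

```text
time 7.0 tcp [0.5238 0.0007 0.2689] yaw y 89.95 tilt 1.32 [ 0.0069 -0.0221 -0.9997]
time 7.0 tcp [0.5238 0.0007 0.2689] yawy 89.95 z [ 0.0069 -0.0221 -0.9997] F [ 0.22 -0.44 -1.83] w 0.27
side 778 origin [ 0.5525 -0.0017  0.1601] yaw,pitch,roll deg [ 0.07  0.88 -0.7 ] slot [ 0.5173 -0.0007  0.2456] rms mm 0.89 slot-tcp now [-0.0065 -0.0014 -0.0232]
wrist now 5911 origin [0.5532 0.0014 0.1598] ypr [ 0.01  2.44 -0.48] slot [0.5203 0.0021 0.2462] med mm 0.25
this script no longer has the robotException ignored in: <_io.TextIOWrapper mode='rw' encoding='UTF-8'>
Traceback (most recent call last):
BrokenPipeError: [Errno 32] Broken pipe
```

View pics/w6.png

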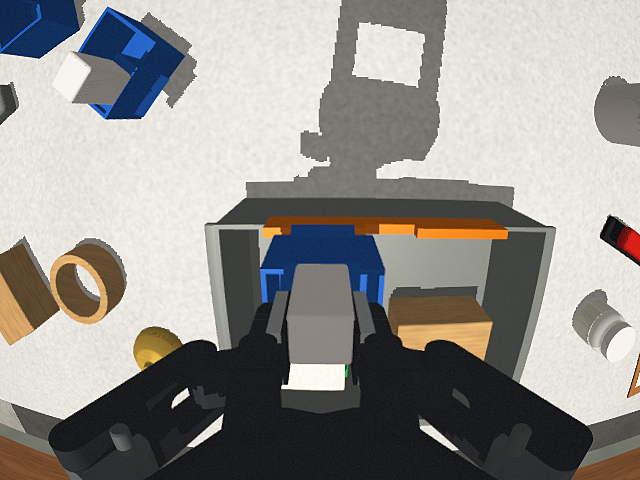

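The wrist view shows the cup above the rail, with the notch at about px 380–417 to its right (+y). Next I measure the rail and cup in that same view.

```bash
sed -i "/^import subprocess/d" t2.py; sed -i '/^# original/d' t2.py; python3 t2.py
```

```text
time 7.05 tcp [5.240e-01 1.000e-04 2.694e-01] yawy 89.89 z [ 0.0077 -0.0223 -0.9997] F [ 0.12  0.45 -1.75] w 0.27
side 778 origin [ 0.5525 -0.0017  0.1601] yaw,pitch,roll deg [ 0.05  0.87 -0.67] slot [ 0.5173 -0.0007  0.2456] rms mm 0.89 slot-tcp now [-0.0066 -0.0008 -0.0237]
wrist now 5911 origin [0.5532 0.0014 0.1598] ypr [ 0.01  2.44 -0.48] slot [0.5203 0.0021 0.2462] med mm 0.25
top rail x at y=.052 0.5283 yaw deg -0.08 129
side rail x at y=.052 0.5272 yaw deg 0.1 346
wrist orange 2663
-0.04 113 x [0.5239 0.5243 0.5249] z [0.1122 0.1372]
-0.02 71 x [0.5238 0.5241 0.5257] z [0.1114 0.1386]
0.0 63 x [0.5238 0.5241 0.5244] z [0.1113 0.1266]
0.02 61 x [0.5237 0.524  0.5243] z [0.1111 0.1262]
0.04 183 x [0.5237 0.5258 0.5316] z [0.112  0.1275]
0.06 82 x [0.5235 0.5241 0.5317] z [0.1108 0.1268]
0.08 138 x [0.5237 0.5243 0.5313] z [0.1114 0.1389]
0.1 200 x [0.5237 0.5243 0.5311] z [0.1131 0.1394]
0.12 199 x [0.5236 0.5244 0.5313] z [0.1128 0.1395]
0.14 174 x [0.5236 0.5246 0.5311] z [0.114  0.1395]
```

Emit:
step_arm([
  [-7,-3,18,0],
  [0,0,20,0],
  [0,0,18,0],
])

```text
time: 7.45
tool_pos: [0.5339, -0.0082, 0.2168]
tool_rot: [0.009, 0.004, 1.0, -0.012]
contact_force: [-1.1, 0.2, -1.8]
gripper_width: 0.269
```

```bash
cat > look.py <<'E'
import subprocess,sys
from h import *
subprocess.run
E
cat > look.py <<'E'
import sys; name=sys.argv[1]
exec(open('ws.py').read())
from fit2 import *
q=blue(im,w,t+[.03,0,0],.1,t[2]-.13,t[2]+.02)
fitq('wrist',q,np.r_[t+[.0365,0,-.107],0,0,0]);print('F',np.round(s['contact_force'],2) if isinstance(s,dict) else state()['contact_force'])
hsv=cv2.cvtColor(im,cv2.COLOR_RGB2HSV)
m=(hsv[...,0]>2)&(hsv[...,0]<16)&(hsv[...,1]>150)&(abs(w[...,0]-.526)<.03)&(abs(w[...,1]-.052)<.12)&(w[...,2]>.11)&(w[...,2]<.15)
qq=w[m]
g=abs(qq[:,2]-.137)<.003; k=qq[g]
print('rail top n',len(k),'x 3/97%',np.percentile(k[:,0],[3,97]).round(4),'y bins',[(round(a,3),int((abs(k[:,1]-a)<.0025).sum())) for a in np.arange(-.05,.155,.005)])
E
python3 look.py w7
```

```text
time 7.45 tcp [ 0.5339 -0.0082  0.2168] yaw y 89.55 tilt 1.71 [ 0.0175 -0.0241 -0.9996]
time 7.5 tcp [ 0.5321 -0.0081  0.2128] yawy 89.54 z [ 0.0117 -0.0235 -0.9997] F [ 0.01 -0.64 -4.41] w 0.268
side 778 origin [ 0.5511 -0.0015  0.1598] yaw,pitch,roll deg [-0.39  2.64 -0.27] slot [ 0.5185 -0.0008  0.2464] rms mm 0.9 slot-tcp now [-0.0135  0.0073  0.0336]
wrist 5513 origin [ 0.5587 -0.0079  0.1101] ypr [-0.63  6.   -0.78] slot [ 0.5313 -0.0065  0.1984] med mm 0.71
F [-1.08  0.25 -1.82]
rail top n 1866 x 3/97% [0.5237 0.5318] y bins [(np.float64(-0.05), 0), (np.float64(-0.045), 10), (np.float64(-0.04), 24), (np.float64(-0.035), 47), (np.float64(-0.03), 60), (np.float64(-0.025), 0), (np.float64(-0.02), 0), (np.float64(-0.015), 0), (np.float64(-0.01), 0), (np.float64(-0.005), 0), (np.float64(-0.0), 0), (np.float64(0.005), 0), (np.float64(0.01), 0), (np.float64(0.015), 95), (np.float64(0.02), 110), (np.float64(0.025), 109), (np.float64(0.03), 109), (np.float64(0.035), 21), (np.float64(0.04), 0), (np.float64(0.045), 0), (np.float64(0.05), 0), (np.float64(0.055), 0), (np.float64(0.06), 0), (np.float64(0.065), 0), (np.float64(0.07), 0), (np.float64(0.075), 71), (np.float64(0.08), 84), (np.float64(0.085), 82), (np.float64(0.09), 83), (np.float64(0.095), 81), (np.float64(0.1), 86), (np.float64(0.105), 85), (np.float64(0.11), 82), (np.float64(0.115), 80), (np.float64(0.12), 81), (np.float64(0.125), 77), (np.float64(0.13), 73), (np.float64(0.135), 79), (np.float64(0.14), 75), (np.float64(0.145), 75), (np.float64(0.15), 72)]
```

```bash
sed -i "s/^fitq('wrist'.*/fitq('wrist',q,np.r_[t+[.033,0,-.107],np.radians(R[0,1]*-57.3),.02,0])\nprint('tool axis now',R[:,2].round(4),'n z-range',np.percentile(q[:,2],[1,99]).round(4),'F',np.round(state()['contact_force'],2))/" look.py
sed -i '$d' look.py; sed -i "s/^fit('side')//" fit.py; sed -i "s/f_scale=.002,x_scale/f_scale=.001,x_scale/" fit2.py
python3 look.py w8
```

```text
time 7.5 tcp [ 0.5321 -0.0081  0.2128] yaw y 89.54 tilt 1.51 [ 0.0117 -0.0235 -0.9997]
time 7.55 tcp [ 0.5323 -0.008   0.2141] yawy 89.55 z [ 0.0124 -0.0234 -0.9996] F [ 1.31  0.08 -2.14] w 0.272
wrist 5288 origin [ 0.5626 -0.0078  0.104 ] ypr [-0.33  1.82 -0.6 ] slot [ 0.5288 -0.0067  0.1901] med mm 0.25
tool axis now [ 0.0124 -0.0234 -0.9996] n z-range [0.1063 0.1974] F [ 1.31  0.08 -2.14]
```

Emit:
step_arm([
  [1.5,0.5,16,0],
  [0.5,0.5,14,0],
])

```text
time: 7.75
tool_pos: [0.5322, -0.009, 0.1858]
tool_rot: [0.009, 0.005, 1.0, -0.012]
contact_force: [-0.2, -0.2, -1.7]
gripper_width: 0.27
```

```bash
python3 -c "
from h import *
grab('side')"; python3 look.py w9
```

```text
time 7.8 tcp [ 0.5312 -0.0088  0.1834] yaw y 89.45 tilt 1.61 [ 0.0146 -0.024  -0.9996]
time 7.85 tcp [ 0.5314 -0.0086  0.1843] yawy 89.47 z [ 0.0149 -0.0239 -0.9996] F [ 0.05 -1.3  -2.04] w 0.27
wrist 4561 origin [ 0.5619 -0.0086  0.0747] ypr [-0.55  1.67 -0.65] slot [ 0.5279 -0.0073  0.1607] med mm 0.26
tool axis now [ 0.0149 -0.0239 -0.9996] n z-range [0.0769 0.1681] F [ 0.05 -1.3  -2.04]
```

Emit:
step_arm([
  [0,0,14,0],
  [0,0,5,0],
  [0,0,0,0],
])

```text
time: 8.15
tool_pos: [0.5321, -0.0091, 0.1646]
tool_rot: [0.008, 0.005, 1.0, -0.012]
contact_force: [0.5, -0.6, -1.5]
gripper_width: 0.268
```

```bash
python3 look.py w10
```

```text
time 8.15 tcp [ 0.5321 -0.0091  0.1646] yaw y 89.47 tilt 1.65 [ 0.016  -0.024  -0.9996]
time 8.2 tcp [ 0.532  -0.0091  0.1647] yawy 89.47 z [ 0.0158 -0.024  -0.9996] F [-0.87  0.79 -1.55] w 0.27
wrist 3996 origin [ 0.5628 -0.0089  0.0558] ypr [-0.58  1.68 -0.68] slot [ 0.5288 -0.0076  0.1419] med mm 0.26
tool axis now [ 0.0158 -0.024  -0.9996] n z-range [0.0583 0.1496] F [-0.87  0.79 -1.55]
```

Emit:
step_arm([
  [1,0,3,0],
  [0,0,2,0],
])

```text
time: 8.4
tool_pos: [0.5318, -0.0092, 0.1612]
tool_rot: [0.009, 0.004, 1.0, -0.012]
contact_force: [-3.3, 0.5, 4.3]
gripper_width: 0.266
```

Emit:
step_arm([
  [0,0,1,0],
  [0,0,1,0],
])

```text
time: 8.6
tool_pos: [0.5325, -0.0092, 0.1612]
tool_rot: [0.01, 0.004, 1.0, -0.012]
contact_force: [-2.0, 0.4, 4.6]
gripper_width: 0.267
```

```bash
python3 look.py w11
```

```text
time 8.6 tcp [ 0.5325 -0.0092  0.1612] yaw y 89.5 tilt 1.79 [ 0.0193 -0.0245 -0.9995]
time 8.65 tcp [ 0.5326 -0.0092  0.1612] yawy 89.49 z [ 0.0194 -0.0244 -0.9995] F [-3.2  -0.48  5.11] w 0.273
wrist 3917 origin [ 0.5633 -0.009   0.0525] ypr [-0.63  1.59 -0.62] slot [ 0.5292 -0.0077  0.1385] med mm 0.28
tool axis now [ 0.0194 -0.0244 -0.9995] n z-range [0.055 0.146] F [-3.2  -0.48  5.11]
```

Emit:
step_arm([
  [0.2,4,-0.1,0],
  [0.2,4,-0.1,0],
  [0.2,5,-0.1,0],
  [0.2,5,-0.1,0],
])

```text
time: 9.05
tool_pos: [0.533, 0.0088, 0.1614]
tool_rot: [0.012, 0.005, 1.0, -0.013]
contact_force: [0.5, -0.7, 1.3]
gripper_width: 0.268
```

Emit:
step_arm([
  [0.5,5,0,0],
  [0.5,5,0,0],
  [0.5,5,0,0],
  [0.5,5,0,0],
  [0,5,0,0],
])

```text
time: 9.55
tool_pos: [0.5316, 0.0361, 0.1611]
tool_rot: [0.012, 0.004, 1.0, -0.014]
contact_force: [-0.3, -2.0, 1.7]
gripper_width: 0.274
```

```bash
python3 look.py w12
```

```text
time 9.55 tcp [0.5316 0.0361 0.1611] yaw y 89.47 tilt 2.12 [ 0.0246 -0.0277 -0.9993]
time 9.6 tcp [0.5316 0.0368 0.1611] yawy 89.5 z [ 0.0247 -0.0267 -0.9993] F [-0.14  0.68  1.93] w 0.27
wrist 4064 origin [0.5632 0.0359 0.0526] ypr [-0.51  1.16 -0.86] slot [0.5285 0.0374 0.1383] med mm 0.27
tool axis now [ 0.0247 -0.0267 -0.9993] n z-range [0.0548 0.1458] F [-0.14  0.68  1.93]
```

Emit:
step_arm([
  [0.3,5,0,0],
  [0.3,4,0,0],
  [0,4,0,0],
  [0,1,0,0],
])

```text
time: 10.0
tool_pos: [0.5305, 0.0525, 0.1599]
tool_rot: [0.012, 0.004, 1.0, -0.013]
contact_force: [-0.5, 0.3, -1.7]
gripper_width: 0.271
```

```bash
python3 look.py w13
```

```text
time 10.0 tcp [0.5305 0.0525 0.1599] yaw y 89.51 tilt 1.99 [ 0.0232 -0.0259 -0.9994]
time 10.05 tcp [0.5304 0.0525 0.1598] yawy 89.51 z [ 0.0229 -0.026  -0.9994] F [ 0.02  0.34 -0.93] w 0.27
wrist 3735 origin [0.562  0.0525 0.0514] ypr [-0.49  1.28 -0.83] slot [0.5274 0.0541 0.1371] med mm 0.27
tool axis now [ 0.0229 -0.026  -0.9994] n z-range [0.0541 0.1446] F [ 0.02  0.34 -0.93]
```

Contact force is gone, so the strap is over the notch. Lowering it in.

Emit:
step_arm([
  [0,-0.3,3,0],
  [0,0,3,0],
])

```text
time: 10.25
tool_pos: [0.53, 0.0524, 0.1526]
tool_rot: [0.011, 0.004, 1.0, -0.013]
contact_force: [-0.1, -0.3, -0.9]
gripper_width: 0.269
```

Emit:
step_arm([
  [0,0,3,0],
  [0,0,2,0],
  [0,0,1,0],
])

```text
time: 10.55
tool_pos: [0.5307, 0.0522, 0.1494]
tool_rot: [0.011, 0.004, 1.0, -0.012]
contact_force: [-1.8, -0.4, 1.1]
gripper_width: 0.272
```

```bash
python3 look.py w14
```

```text
time 10.55 tcp [0.5307 0.0522 0.1494] yaw y 89.49 tilt 1.87 [ 0.0217 -0.0245 -0.9995]
time 10.6 tcp [0.5308 0.0522 0.1493] yawy 89.49 z [ 0.0219 -0.0245 -0.9995] F [-1.87  0.38  5.2 ] w 0.27
wrist 3417 origin [0.5619 0.0525 0.0408] ypr [-0.47  1.42 -0.57] slot [0.5275 0.0537 0.1266] med mm 0.28
tool axis now [ 0.0219 -0.0245 -0.9995] n z-range [0.0563 0.1346] F [-1.87  0.38  5.2 ]
```

Emit:
step_arm([
  [0,0,0,0],
  [0,0,0,0],
  [0,0,0,0],
  [0,0,0,0],
], claw=65)

```text
time: 11.0
tool_pos: [0.5308, 0.0519, 0.1485]
tool_rot: [0.011, 0.005, 1.0, -0.012]
contact_force: [-0.3, 1.4, 0.2]
gripper_width: 0.654
```

Emit:
step_arm([
  [0,0,-15,0],
  [0,0,-25,0],
  [0,0,-30,0],
  [0,0,-40,0],
  [0,0,-40,0],
  [0,0,0,0],
  [0,0,0,0],
])

```text
time: 11.7
tool_pos: [0.5265, 0.0558, 0.3084]
tool_rot: [0.011, 0.005, 1.0, -0.012]
contact_force: [0.8, -0.3, -0.9]
gripper_width: 0.655
```

```bash
cat > fin.py <<'E'
import sys
sys.argv=['x','w15']
exec(open('ws.py').read())
from fit2 import *
q=blue(im,w,[.562,.0525],.09,.01,.14)
fitq('wrist',q,np.r_[.562,.0525,.04,0,.01,0])
grab('side');b=cv2.resize(np.load('last_side.npz')['im'][110:290,230:430,::-1],(667,600),interpolation=3);cv2.imwrite('pics/c15.png',b)
E
python3 fin.py
```

```text
time 11.7 tcp [0.5265 0.0558 0.3084] yaw y 89.46 tilt 1.92 [ 0.0227 -0.0246 -0.9994]
time 11.75 tcp [0.5269 0.0558 0.3091] yawy 89.46 z [ 0.0241 -0.0247 -0.9994] F [ 0.53 -0.64  0.51] w 0.65
wrist 3286 origin [0.5603 0.0534 0.0402] ypr [0.17 2.53 0.  ] slot [0.5275 0.0533 0.1267] med mm 0.36
```

View pics/w15.png

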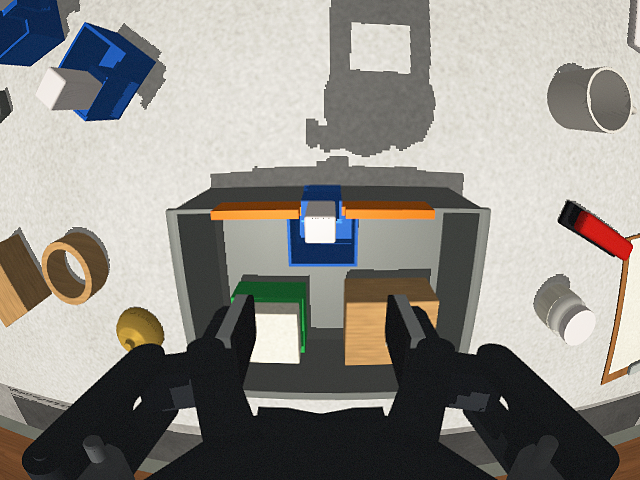

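The cup hangs in the notch, with the strap at px ~(321,205) between the two orange rail parts and the cup inside the tote. The gripper is well clear, so I'm handing in.

```bash
python3 -c "
from plant import *
print(job_done())"
```

```text
the job is handed in; nothing more can be done
None
```

The blue cup is hanging in the notch of the orange rail, released, with the gripper well clear, and I handed the job in at about 12 s of the 72 s.

- **Which cup:** Of the three look-alikes I took the smallest, whose post top measured about 140 mm. The other two measured about 184 mm.
- **Resting on the rail:** I set the hook over the rail beside the notch. The strap rested on the rail's top with about 6 N of contact, within about 1.5 mm of the rail's middle plane.
- **Sliding in:** I slid it about 60 mm along until the contact force vanished, then lowered it about 11 mm until the strap met the notch floor. The highest force I read was about 7 N against the 40 N limit.
- **Last check (wrist camera, after release):**

| Measure | Reading | Reference |
|---|---|---|
| Slot across the rail (x) | 0.5275 m | rail middle about 0.528 m |
| Slot along the rail (y) | 0.053 m | notch middle 0.053 m, rail middle about 0.052 m |
| Slot height (z) | 0.1267 m | notch floor 0.125 m |
| Cup tilt | about 2.5° | limit 15° |
| Cup yaw | about 0° | limit 0.3 rad |

- **Height bias:** The 0.1267 m height matches a bias of about +1.5 mm that I also saw when the cup rested on the rail's top.
- **Other things on the desk:** Nothing around the tote looked moved in the last picture, but I did not measure their positions.
- **What disagreed:** One side-camera fit of the held cup put the slot 3 mm away from the wrist camera's result. One wrist fit taken while the arm was moving was also off. I went by the settled wrist views.
- **Tool tilt:** It drifted up to 3.5° during vertical moves, and I corrected for the sideways shift this caused.

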